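Close the bottle warmer and start it with its push-on knob

TASK

The bottle warmer is loaded: swing its lid fully shut, then start it. Its black pointer knob was taken off for wiping and lies on the worktop: pick it up, turn it so that its keyed bore matches the bare D-shaft on the control panel, push it fully home and press it in, shaft and all, against the press-and-hold start spring. Finish while the gripper still holds the knob fully pressed in, do not let go, and leave the other things on the worktop where they are.

Things in the scene. Friction and masses are not known exactly. Their poses are not given: they have to be found in the camera images.
- warmer: Fixed white bottle warmer, 220 mm deep (x), 300 wide (y), 120 high, turned up to 0.25 rad. Origin: centre of its underside on the worktop; x points from its front (robot side) to its rear, y to its left. Left part (y -40 to 150 mm): chamber, its bottles all below the rim. Right part: flat control panel at z = 120 mm with the D-shaft at x = -35, y = -97 mm and a flat black display behind it.
- lid (a joint): Angle of the chamber's lid, rad: 0 shut, grows as it opens, 1.6 fully open; starts between 0.8 and 1.3. A stiff hinge keeps it at any angle: moving it takes about 2 to 5 N at the lip.
- lid_hinge (a point): Point on the lid's hinge axis at the rear, mid-width, 129 mm above the worktop. Its axes turn with the lid: y along the hinge (= the warmer's y), z the normal of the outer face. Shut, x is the warmer's x. The lid reaches 187 mm from here along -x, is 186 mm wide (y) and lies between z = -8 (inner) and 8 mm (outer face): a grey frame with a clear window set 3.5 mm below the outer face.
- lid_lip (a point): Middle of the outer face of the finger lip on the lid's free edge, 195 mm from the hinge axis; axes as lid_hinge. The lip is 80 mm wide (y), 10 mm thick and sticks out 18 mm beyond the frame. Shut, it lies 137 mm above the worktop.
- shaft_tip (a point): Centre of the top of the bare upright steel D-shaft: 143 mm above the worktop, 23 mm above the panel when not pressed. Shaft 12 mm in diameter, one flat 2 mm from its axis, top 3 mm tapered. x points horizontally out of the flat, z up. The flat starts within 0.8 rad of facing the warmer's front. It turns with slight friction (0.04 N m) and goes down with plunger. 57 mm from the shut lid.
- plunger (a joint): How far the shaft is pressed down, m: 0 at rest, 0.005 at its stop. A spring pushes it back: 3.2 N at the first movement, 7.2 N at the stop.
- knob: Loose black pointer knob, about 60 g, skirt down. Origin: centre of underside. Skirt 54 mm across, 5 high; grip bar 18 mm wide (y), x -27 to 27, up to z = 34 mm, with a wedge nose to x = 36 mm and a white line on top. x points to the nose. D bore in the underside, 16 mm deep, 1 mm play; its flat is on the nose side, so the nose must point out of the shaft's flat. Home: shaft tip at bore end.
- knob_nose (a point): Tip of the knob's nose at its top, 36 mm from the knob's axis and 34 mm above its underside.
- tape_roll: Roll of paper tape lying flat, 60 mm across, 19 mm high; origin: centre of its underside. Leave alone.
- vial: Small glass vial standing up, 28 mm across, 52 mm high; origin: centre of its underside. Leave alone.
- infusion_bottle: Clear infusion bottle with a white cap standing to the left of the warmer, 48 mm across, 115 mm high; origin: centre of its underside. Leave alone.
Mind the look-alikes: they are no part of the job. Several things look just like the knob: the one meant starts farthest to the robot's right.

How it is judged:
By the outcome, as a careful person would: the job done as asked, in the order asked, and still so for the second after the job is handed in, while the arm keeps its last pose, push and grip.
It also fails if it takes over 64 s, if anything falls off the work surface, if the arm or the gripper's body presses on something with over 40 N, if the wrist force passes 120 N, or if a joint passes its speed limit or range.

ROBOT

A 6-joint arm with a two-finger parallel gripper is mounted at the origin on the work surface. World frame = base frame: x ahead of the robot, y to its left, z up, the work surface at z = 0. Lengths are in m, angles in rad, forces in N, time in s.
With the tool pointing down it reaches from about 0.375 to 0.975 m from the base axis. Payload 3.8 kg.
Tool frame: the origin (TCP) lies midway between the tips of the shut fingers; the grasp point (between the pads) lies 19 mm behind it; x points along the fingers, z is the direction in which the jaws open and shut, and the axes are right-handed (so a half turn about x gives the same grasp; the last joint's range is limited). The gripper opens to 85 mm and grips with 20 to 120 N. Pads are 22 mm wide; open, the fingers measure 114 mm over their backs; the gripper's body (76 mm by 85 mm) begins 54 mm behind the grasp point. The pads swing forward as they close: fully open they stand 13 mm farther back than shut.
Start: joints at [-1.376, 0.264, 1.604, -0, 1.274, -0.037], TCP at [0.155, -0.657, 0.231] pointing down, gripper open.
Joint ranges: [-2.63, 2.63], [-0.94, 2.18], [0.31, 2.57], [-1.31, 4.45], [0, 2.66], [-2.55, 2.55]. Speed limits (rad/s): [2.57, 2.57, 3.14, 3.14, 3.14, 3.14].

INTERFACE

Orientations are given as a rotation vector (axis times angle).
In Python, from workcell import * gives the robot as it stands. The module is installed in compiled form; this text tells all that it offers.
- The arm moves only by the tool carry_out, never from a script. Its arguments are lists of equal length, an entry for each row: "offset": the shift along the tool's x, y, z in cm, a list of three; "delta_rot": the turn, a rotation vector about the tool's x, y, z in degrees, a list of three. A call has exactly 5 rows; each row shifts and turns the commanded pose from where the row before left it, along the tool's axes as they then stand; what a row does not reach is not made up. A row lasts 1/12 s, in which the tool goes at most 41.7 mm and 7.16 degrees, less where a joint would pass 70% of its speed; a pose out of reach is approached as far as the arm can. A call is refused whole if a number of a shift passes 4.17 or a number of a turn 7.16, either way. A call with a gripper value outside its range is refused whole. "fingers" is the opening, from -1 (shut) to 1 (fully open), set as the call begins (left out, the last holds). The fingers move at their own pace and stop on an object; "newtons" is the grip in N (left out, the last holds). Time passes only in rows, so rows that do not move let the fingers close, or fill a call up. It gives the time, the measured TCP pose, the force and the opening at its end, in the units of the state.
- read_state(): the state, without advancing time (a new reading comes with each control period).
- read_camera(name): name is "scene" or "top" or "wrist"; returns (picture, depth): 420x560x3 uint8, red, green, blue; 420x560 float32, m along the optical axis (not along the pixel's ray), 0 where there is no reading.
- get_calibration(name): a dict with "fx", "fy", "cx", "cy" (pixels), "R" (3x3) and "t" (3): a world point X has camera coordinates R X + t; the wrist camera has in their place "mount" (4x4, takes a point from camera to tool coordinates, whose origin is the TCP and whose axes are the tool frame's). Camera axes: x right, y down, z forward; pixel columns grow to the right and rows downward; lengths in m; the calibration is good to about 2 mm. A picture is of the moment at which its call begins: read the wrist's pose just before it. get_calibration takes no time and is no camera call.
- finish_job(): hands the job in, once; it reports no verdict.
The state is a dict: "time": time; "q": joint angles; "joint_vel": joint speeds; "joint_torque": joint torques, N m; "tool_pos": TCP position; "tcp_rot": TCP orientation; "wrist_force": force on the tool from outside, world axes, zero at the start; "torque": the same for the moment, N m; "width": opening from 0.0 (shut) to 1.0 (fully open).
Only numpy, scipy, OpenCV 4.12 (cv2) and the standard library are available. Lean on these libraries where they do the work, as an engineer would, in place of code of your own. Each camera call takes 0.05 s, during which the arm holds its last target. There are 200 camera calls.

## Working session

There is one attempt and no reset: what is moved stays moved. The work goes in short steps, Python scripts to look and compute and a tool call to move; the robot and the scene stay as the last step left them, time stands still between calls to the robot, and variables do not carry over. Pictures are saved under pics/ and viewed, about 8 in all and at most 12, crops included, and the job is handed in when it is done.

Besides the shell and the picture viewer there is one more tool, called after "Call:" by a JSON object that holds its "api" and its "payload", one argument or row to a line. carry_out: Moves the arm, as the interface text tells. Its arguments: {"type":"object","properties":{"offset":{"type":"array"},"delta_rot":{"type":"array"},"fingers":{"type":"number"},"newtons":{"type":"number"}},"required":["offset","delta_rot"]}

```bash
mkdir -p pics; cat > h.py <<'E'
from workcell import *
import numpy as np, cv2
from scipy.spatial.transform import Rotation as Ro
def pts(name,st=None,pd=None):
    pic,d=pd if pd else read_camera(name); c=get_calibration(name)
    v,u=np.mgrid[:420,:560]; P=np.dstack([(u-c['cx'])/c['fx']*d,(v-c['cy'])/c['fy']*d,d])
    if name=='wrist':
        m=np.array(c['mount']); P=P@m[:3,:3].T+m[:3,3]
        P=P@Ro.from_rotvec(st['tcp_rot']).as_matrix().T+np.array(st['tool_pos'])
    else: P=(P-np.array(c['t']))@np.array(c['R'])
    P[d==0]=np.nan
    return pic,d,P
def save(n,pic): cv2.imwrite('pics/'+n+'.png',pic[:,:,::-1])
E
python3 - <<'E'
from h import *
s=read_state();print({k:np.round(v,3) for k,v in s.items()})
a,d,P=pts('top');b,e,Q=pts('scene')
np.savez('m.npz',a=a,P=P,b=b,Q=Q)
save('top',a);save('scene',b)
for n in('top','scene','wrist'):print({k:np.round(v,3).tolist() for k,v in get_calibration(n).items()})
E
```

```text
{'time': np.float64(0.0), 'q': array([-1.376,  0.265,  1.605, -0.   ,  1.274, -0.037]), 'joint_vel': array([-0.   ,  0.001, -0.   , -0.001, -0.   , -0.001]), 'joint_torque': array([-1.0000e-03, -5.1511e+01, -3.6731e+01,  0.0000e+00,  1.3000e-02,
        0.0000e+00]), 'tool_pos': array([ 0.155, -0.656,  0.23 ]), 'tcp_rot': array([ 1.038,  1.312, -1.036]), 'wrist_force': array([ 1.243,  0.027, -0.081]), 'torque': array([0.012, 0.036, 0.036]), 'width': np.float64(1.002)}
{'fx': 453.438, 'fy': 453.438, 'cx': 274.061, 'cy': 213.409, 'R': [[-0.006, -1.0, 0.003], [-0.993, 0.005, -0.12], [0.12, -0.004, -0.993]], 't': [0.008, 0.576, 1.42]}
{'fx': 443.541, 'fy': 443.541, 'cx': 282.123, 'cy': 209.777, 'R': [[0.628, 0.779, -0.001], [0.579, -0.468, -0.667], [-0.52, 0.418, -0.745]], 't': [-0.37, -0.259, 1.454]}
{'fx': 318.245, 'fy': 318.245, 'cx': 282.347, 'cy': 206.429, 'mount': [[0.001, -0.308, 0.951, -0.143], [-0.0, -0.951, -0.308, 0.079], [1.0, -0.0, -0.001, 0.001], [0.0, 0.0, 0.0, 1.0]]}
```

View pics/top.png

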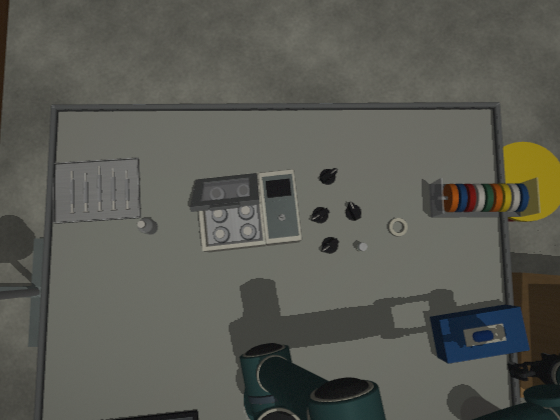

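View pics/scene.png

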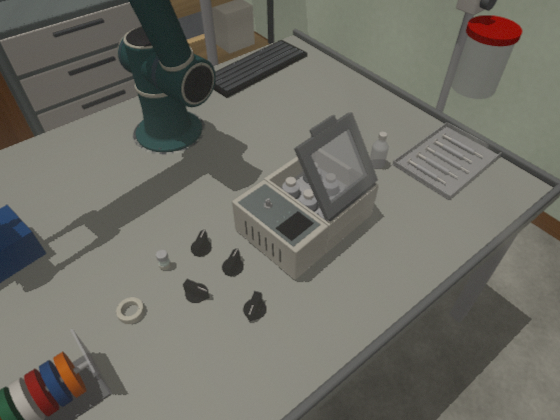

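```bash
cat > m1.py <<'E'
from h import *
m=np.load('m.npz');a,P,b,Q=[m[k] for k in('a','P','b','Q')]
# knobs
for nm,pic,X in(('top',a,P),('scene',b,Q)):
    mask=((pic.max(2)<60)&(X[...,2]>0.012)&(X[...,2]<0.05)&(X[...,0]>0.35)&(X[...,0]<0.95)&(X[...,1]<0.0)&(X[...,1]>-.45)).astype(np.uint8)
    n,l,s,c=cv2.connectedComponentsWithStats(mask)
    for i in range(1,n):
        if s[i,4]<25: continue
        p=X[l==i]; t=p[p[:,2]>0.028]
        print(nm,c[i].round(),s[i,4],'med',p.mean(0).round(4),'top',len(t),t.mean(0).round(4),np.nanmax(p[:,2]).round(4))
# warmer top
for nm,X in(('top',P),('scene',Q)):
    w=(np.abs(X[...,2]-0.120)<0.004)&(X[...,0]>.4)&(X[...,0]<1.05)&(np.abs(X[...,1])<.35)
    n,l,s,c=cv2.connectedComponentsWithStats(w.astype(np.uint8)); i=1+s[1:,4].argmax()
    p=X[w][:,:2]; print(nm,len(p),s[i,4],X[l==i][:,2].mean(), cv2.minAreaRect((X[l==i][:,:2]*1000).astype(np.float32)),cv2.minAreaRect((p*1000).astype(np.float32)))
    sh=(X[...,2]>.13)&(X[...,2]<.15)
    lid=(X[...,2]>.145)&(X[...,0]>.5)&(X[...,0]<1.0)&(np.abs(X[...,1])<.4)
    p=X[lid]; print(' lid',len(p),p.mean(0),np.nanmin(p,0),np.nanmax(p,0))
E
python3 m1.py
python3 - <<'E'
import cv2
a=cv2.imread('pics/top.png')[155:265,180:380]; b=cv2.imread('pics/scene.png')[110:330,150:400]
a=cv2.resize(a,None,fx=4,fy=4,interpolation=2)[:, :800]
cv2.imwrite('pics/c1.png',a)
E
```

```text
top [320. 108.] 141 med [ 0.9299 -0.1504  0.0185] top 0 [nan nan nan] 0.0279
top [388. 108.] 56 med [ 0.9296 -0.3783  0.0172] top 0 [nan nan nan] 0.0242
top [328. 175.] 101 med [ 0.6992 -0.171   0.0311] top 83 [ 0.7005 -0.1717  0.0336] 0.043
top [354. 211.] 105 med [ 0.5814 -0.2539  0.031 ] top 86 [ 0.5812 -0.2555  0.0334] 0.0428
top [321. 214.] 89 med [ 0.5728 -0.1454  0.0326] top 82 [ 0.5738 -0.1467  0.0337] 0.0425
top [331. 245.] 94 med [ 0.4743 -0.1747  0.0328] top 86 [ 0.4746 -0.1759  0.0339] 0.0413
scene [199. 244.] 188 med [ 0.4827 -0.1785  0.0293] top 123 [ 0.4808 -0.1779  0.0344] 0.0386
scene [231. 263.] 201 med [ 0.5806 -0.1488  0.0296] top 132 [ 0.5785 -0.1483  0.0346] 0.0401
scene [195. 289.] 218 med [ 0.5871 -0.255   0.0294] top 142 [ 0.5847 -0.2544  0.0344] 0.0399
scene [254. 305.] 219 med [ 0.7075 -0.1749  0.0307] top 162 [ 0.7044 -0.1722  0.0346] 0.0384
top 2586 2571 0.11973292506243907 ((578.643310546875, 82.06556701660156), (219.5069580078125, 299.7855529785156), 5.993587970733643) ((579.0844116210938, 82.11187744140625), (220.39402770996094, 299.7855529785156), 5.993587970733643)
 lid 2051 [0.61105966 0.14056538 0.22896185] [0.55348427 0.04536445 0.14522446] [0.68140668 0.23811496 0.30503109]
scene 3590 3585 0.12116382848684114 ((579.29345703125, 85.30223083496094), (222.7698516845703, 303.9818115234375), 6.174195766448975) ((579.29345703125, 85.30223083496094), (222.7698516845703, 303.9818115234375), 6.174195766448975)
 lid 5068 [0.61872296 0.13707906 0.22153272] [0.55411614 0.04565697 0.14519332] [0.68410836 0.24335563 0.30281897]m1.py:10: RuntimeWarning: Mean of empty slice.
  print(nm,c[i].round(),s[i,4],'med',p.mean(0).round(4),'top',len(t),t.mean(0).round(4),np.nanmax(p[:,2]).round(4))
  ret = um.true_divide(
```

View pics/c1.png

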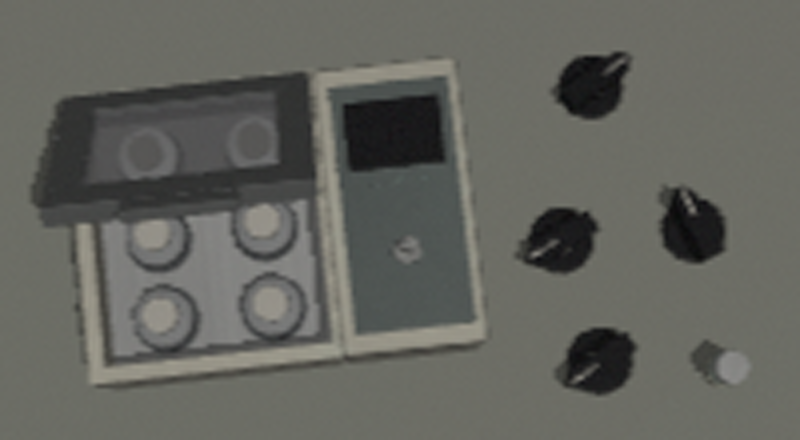

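```bash
cat > m2.py <<'E'
from h import *
m=np.load('m.npz');a,P,b,Q=[m[k] for k in('a','P','b','Q')]
yaw=np.radians(6.08);c0=np.array([.579,.083,0]);R=Ro.from_euler('z',yaw).as_matrix()
for nm,X in(('top',P),('scene',Q)):
    W=(X-c0)@R
    lid=(X[...,2]>.15)&(np.abs(W[...,0])<.15)&(W[...,1]>-.06)&(W[...,1]<.17)
    p=W[lid]
    # plane z=k x+c robust: keep outer points
    A=np.c_[p[:,0],np.ones(len(p))]; f=np.linalg.lstsq(A,p[:,2],rcond=None)[0]
    for _ in range(8):
        r=p[:,2]-A@f; k=np.abs(r)<max(.006,np.median(np.abs(r))*1.5); f=np.linalg.lstsq(A[k],p[k,2],rcond=None)[0]
    tip=p[p[:,2]>p[:,2].max()-.012]
    print(nm,'angle',np.arctan(-f[0]),f,k.sum(),'y',np.percentile(p[:,1],[1,99]),'tip',tip.mean(0),p[:,2].max(),p[:,0].min())
s=read_state();print(Ro.from_rotvec(s['tcp_rot']).as_matrix().round(3))
E
python3 m2.py
```

```text
top angle 0.9686452343413285 [-1.45497006  0.28524599] 1718 y [-0.0373041   0.14495123] tip [-0.01051649  0.05388262  0.29743848] 0.30503108643618104 -0.01630332932697403
scene angle 0.9714606266747254 [-1.46378159  0.28798322] 4123 y [-0.03641769  0.14777626] tip [-0.00574356  0.05415221  0.29661819] 0.3028189656156347 -0.01442455375875436
[[-0.     0.973  0.23 ]
 [ 0.002  0.23  -0.973]
 [-1.     0.    -0.002]]
```

Call:
{"api": "carry_out", "payload": {
  "offset": [
    [-3,0,0],
    [-3,0,0],
    [-3,0,0],
    [-3,0,0],
    [-3,0,0]
  ],
  "delta_rot": [
    [7,0,0],
    [0,0,0],
    [0,0,0],
    [0,0,0],
    [0,0,0]
  ],
  "fingers": -1,
  "newtons": 60
}}

```text
time: 0.52
tool_pos: [0.155, -0.6565, 0.3819]
tcp_rot: [1.129, 1.26, -1.128]
wrist_force: [-0.6, -0.9, -0.4]
width: 0.297
```

Call:
{"api": "carry_out", "payload": {
  "offset": [
    [0,2.4,-3],
    [0,2.4,-3],
    [0,2.4,-3],
    [0,2.4,-3],
    [0,2.4,-3]
  ],
  "delta_rot": [
    [0,0,0],
    [0,0,0],
    [0,0,0],
    [0,0,0],
    [0,0,0]
  ]
}}

```text
time: 0.93
tool_pos: [0.2584, -0.493, 0.3806]
tcp_rot: [1.129, 1.26, -1.128]
wrist_force: [1.0, -0.2, 0.5]
width: -0.001
```

Call:
{"api": "carry_out", "payload": {
  "offset": [
    [0,2.4,-3],
    [0,2.4,-3],
    [0,2.4,-3],
    [0,2.4,-3],
    [0,2.4,-3]
  ],
  "delta_rot": [
    [0,0,0],
    [0,0,0],
    [0,0,0],
    [0,0,0],
    [0,0,0]
  ]
}}

```text
time: 1.35
tool_pos: [0.3612, -0.3306, 0.3809]
tcp_rot: [1.129, 1.259, -1.128]
wrist_force: [0.7, -0.6, 0.4]
width: -0.001
```

Call:
{"api": "carry_out", "payload": {
  "offset": [
    [0,2.4,-3],
    [0,2.4,-3],
    [0,2.4,-3],
    [0,2.4,-3],
    [0,2.4,-3]
  ],
  "delta_rot": [
    [0,0,0],
    [0,0,0],
    [0,0,0],
    [0,0,0],
    [0,0,0]
  ]
}}

```text
time: 1.77
tool_pos: [0.464, -0.1683, 0.3809]
tcp_rot: [1.128, 1.259, -1.128]
wrist_force: [1.4, -0.1, -0.3]
width: -0.0
```

Call:
{"api": "carry_out", "payload": {
  "offset": [
    [0,2.4,-3],
    [0,2.4,-3],
    [0,2.4,-3],
    [0,2.4,-3],
    [0,2.4,-3]
  ],
  "delta_rot": [
    [0,0,0],
    [0,0,0],
    [0,0,0],
    [0,0,0],
    [0,0,0]
  ]
}}

```text
time: 2.18
tool_pos: [0.5669, -0.0061, 0.3808]
tcp_rot: [1.127, 1.26, -1.128]
wrist_force: [0.8, -1.0, 0.7]
width: -0.001
```

Call:
{"api": "carry_out", "payload": {
  "offset": [
    [0,2.05,-2.85],
    [0,2.05,-2.85],
    [0,2.05,-2.85],
    [0,2.05,-2.85],
    [0,2.05,-2.85]
  ],
  "delta_rot": [
    [0,0,0],
    [0,0,0],
    [0,0,0],
    [0,0,0],
    [0,0,0]
  ]
}}

```text
time: 2.6
tool_pos: [0.6532, 0.1465, 0.3805]
tcp_rot: [1.127, 1.26, -1.129]
wrist_force: [0.9, -0.9, -0.0]
width: -0.002
```

Call:
{"api": "carry_out", "payload": {
  "offset": [
    [3.1,0,0],
    [3.1,0,0],
    [3.0,0,0],
    [0,-2.5,0],
    [0,-2.0,0]
  ],
  "delta_rot": [
    [0,0,0],
    [0,0,0],
    [0,0,0],
    [0,0,0],
    [0,0,0]
  ]
}}

```text
time: 3.02
tool_pos: [0.6053, 0.1396, 0.2834]
tcp_rot: [1.122, 1.265, -1.136]
wrist_force: [-0.4, 0.7, 0.3]
width: -0.004
```

Call:
{"api": "carry_out", "payload": {
  "offset": [
    [0,-1,0],
    [0,-1,0],
    [1.1,-1.5,0],
    [1.1,-1.5,0],
    [1.35,-1.25,0]
  ],
  "delta_rot": [
    [0,0,0],
    [0,0,0],
    [0,0,0],
    [0,0,0],
    [0,0,0]
  ]
}}

```text
time: 3.43
tool_pos: [0.5468, 0.1333, 0.2558]
tcp_rot: [1.131, 1.256, -1.124]
wrist_force: [1.0, 0.6, 1.8]
width: 0.0
```

Call:
{"api": "carry_out", "payload": {
  "offset": [
    [1.35,-1.25,0],
    [1.6,-0.95,0],
    [1.6,-0.95,0],
    [1.75,-0.6,0],
    [1.75,-0.6,0]
  ],
  "delta_rot": [
    [0,0,0],
    [0,0,0],
    [0,0,0],
    [0,0,0],
    [0,0,0]
  ]
}}

```text
time: 3.85
tool_pos: [0.5035, 0.1285, 0.1742]
tcp_rot: [1.13, 1.257, -1.125]
wrist_force: [1.3, 0.4, 0.4]
width: -0.0
```

Call:
{"api": "carry_out", "payload": {
  "offset": [
    [1.2,-0.3,0],
    [1.0,-0.2,0],
    [0.6,0,0],
    [0.4,0,0],
    [0,0,0]
  ],
  "delta_rot": [
    [0,0,0],
    [0,0,0],
    [0,0,0],
    [0,0,0],
    [0,0,0]
  ]
}}

```text
time: 4.27
tool_pos: [0.4979, 0.1277, 0.1408]
tcp_rot: [1.128, 1.259, -1.129]
wrist_force: [0.0, 0.5, -0.1]
width: -0.003
```

Call:
{"api": "carry_out", "payload": {
  "offset": [
    [0.2,0,0],
    [0.2,0,0],
    [0.1,0,0],
    [0.1,0,0],
    [0,0,0]
  ],
  "delta_rot": [
    [0,0,0],
    [0,0,0],
    [0,0,0],
    [0,0,0],
    [0,0,0]
  ]
}}

```text
time: 4.68
tool_pos: [0.4986, 0.1279, 0.137]
tcp_rot: [1.129, 1.258, -1.127]
wrist_force: [-3.2, -0.7, 7.1]
width: -0.002
```

```bash
python3 - <<'E'
from h import *
s=read_state();print(s['wrist_force'],s['tool_pos'])
a,d,P=pts('top');b,e,Q=pts('scene');np.savez('m.npz',a=a,P=P,b=b,Q=Q)
save('s2',cv2.resize(b[100:320,150:420],None,fx=2.5,fy=2.5,interpolation=2))
E
```

```text
[-3.22515681 -0.65382975  7.11005568] [0.4985836  0.12789862 0.13697983]
```

View pics/s2.png

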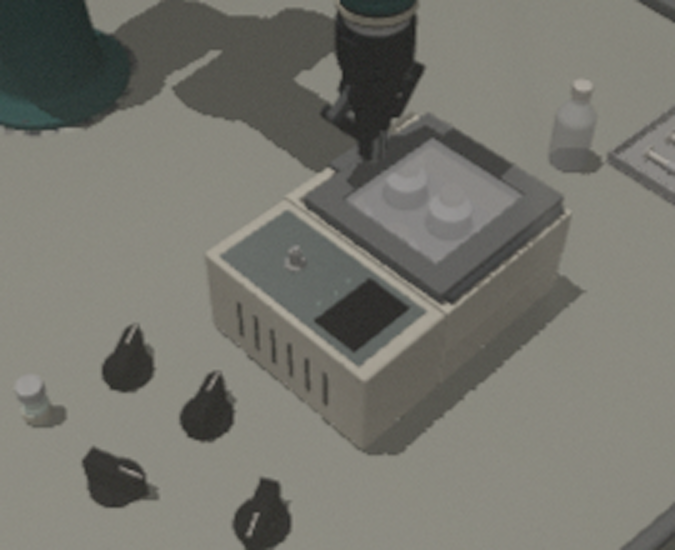

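Call:
{"api": "carry_out", "payload": {
  "offset": [
    [0.15,0,0],
    [0.15,0,0],
    [0,0,0],
    [0,0,0],
    [0,0,0]
  ],
  "delta_rot": [
    [0,0,0],
    [0,0,0],
    [0,0,0],
    [0,0,0],
    [0,0,0]
  ]
}}

```text
time: 5.2
tool_pos: [0.4986, 0.1279, 0.1368]
tcp_rot: [1.129, 1.258, -1.127]
wrist_force: [-9.9, -1.8, 23.3]
width: -0.001
```

Call:
{"api": "carry_out", "payload": {
  "offset": [
    [-3,0,0],
    [-3,0,0],
    [-2.5,0,0],
    [-2.5,0,0],
    [0,1,3.8]
  ],
  "delta_rot": [
    [0,0,0],
    [0,0,0],
    [0,0,0],
    [0,0,0],
    [0,0,0]
  ],
  "fingers": 1
}}

```text
time: 5.62
tool_pos: [0.5142, 0.0959, 0.2492]
tcp_rot: [1.132, 1.257, -1.114]
wrist_force: [1.1, 0.5, 1.6]
width: 0.71
```

Call:
{"api": "carry_out", "payload": {
  "offset": [
    [0,1,3.8],
    [0,1,3.8],
    [0,1,3.7],
    [0,0,0],
    [0,0,0]
  ],
  "delta_rot": [
    [0,0,0],
    [0,0,0],
    [0,0,0],
    [0,0,0],
    [0,0,0]
  ]
}}

```text
time: 6.03
tool_pos: [0.5546, -0.0198, 0.2423]
tcp_rot: [1.131, 1.257, -1.131]
wrist_force: [-0.5, 0.5, 0.1]
width: 0.999
```

```bash
python3 - <<'E'
from h import *
s=read_state();print(s['wrist_force'],s['tool_pos'])
pic,d=read_camera('wrist');np.savez('w1.npz',pic=pic,d=d,tp=s['tool_pos'],tr=s['tcp_rot'])
save('w1',pic)
E
```

```text
[-0.51583552  0.5080544   0.12356894] [ 0.55463315 -0.01978219  0.24234671]
```

View pics/w1.png

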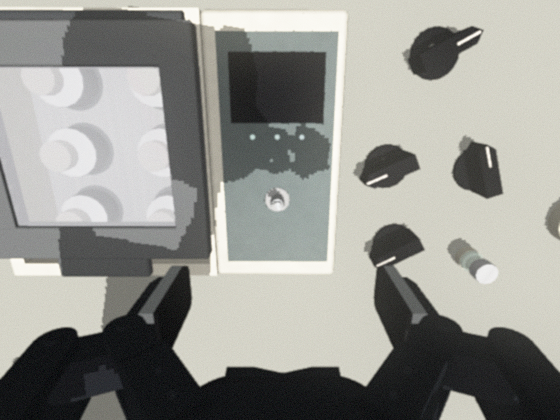

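```bash
python3 - <<'E'
from h import *
w=np.load('w1.npz');pic=w['pic']
x=cv2.resize(pic[180:220,252:302],None,fx=14,fy=14,interpolation=cv2.INTER_CUBIC)
y=cv2.resize(pic[120:210,360:520],None,fx=4,fy=4,interpolation=cv2.INTER_CUBIC)
x=cv2.resize(x,(375,300)); y=cv2.resize(y,(420,236))
o=np.zeros((300,800,3),np.uint8);o[:,:375]=x;o[:236,380:]=y;save('c2',o)
E
```

```text
(no output)
```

View pics/c2.png

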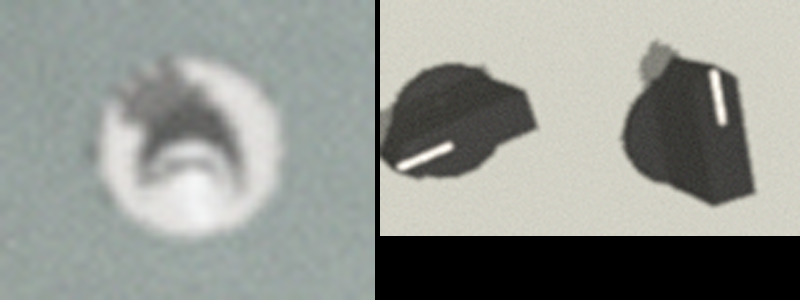

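Call:
{"api": "carry_out", "payload": {
  "offset": [
    [0,-3.4,0],
    [0,-3.3,0],
    [2.5,-3.3,0],
    [2.6,0,0],
    [2.6,0,0]
  ],
  "delta_rot": [
    [0,0,0],
    [0,0,0],
    [0,0,0],
    [0,0,0],
    [0,0,0]
  ]
}}

```text
time: 6.5
tool_pos: [0.453, -0.0275, 0.1651]
tcp_rot: [1.128, 1.258, -1.125]
wrist_force: [0.2, -0.5, -0.4]
width: 1.001
```

Call:
{"api": "carry_out", "payload": {
  "offset": [
    [0,0,0],
    [0,0,0],
    [0,0,0],
    [0,0,0],
    [0,0,0]
  ],
  "delta_rot": [
    [0,0,0],
    [0,0,0],
    [0,0,0],
    [0,0,0],
    [0,0,0]
  ]
}}

```text
time: 6.92
tool_pos: [0.4564, -0.0288, 0.1673]
tcp_rot: [1.129, 1.256, -1.126]
wrist_force: [0.2, -0.4, -0.8]
width: 0.998
```

```bash
python3 - <<'E'
from h import *
s=read_state();print(s['wrist_force'],s['tool_pos'])
pic,d=read_camera('wrist');np.savez('w2.npz',pic=pic,d=d,tp=s['tool_pos'],tr=s['tcp_rot'])
pic,d,P=pts('wrist',s,(pic,d))
c=get_calibration('wrist');m=np.array(c['mount']);Rt=Ro.from_rotvec(s['tcp_rot']).as_matrix()
X=np.array([.5545,-.018,.143]);pt=Rt.T@(X-s['tool_pos']);pc=m[:3,:3].T@(pt-m[:3,3])
u=c['fx']*pc[0]/pc[2]+c['cx'];v=c['fy']*pc[1]/pc[2]+c['cy'];print(u,v,pc)
t=(P[...,2]>.1385)&(P[...,2]<.15)&(np.hypot(P[...,0]-.5545,P[...,1]+.018)<.02);print(t.sum(),P[t].mean(0))
y,x=[int(q.mean()) for q in np.nonzero(t)];print('px',x,y)
np.set_printoptions(linewidth=220)
y0=max(y-30,0)
print((P[y-14:y+15:1,x-14:x+15:1,2]*1000).round().astype(int))
save('w2',cv2.resize(pic[y0:y+30,x-40:x+40],(800,int((y+30-y0)*10)),interpolation=cv2.INTER_CUBIC))
E
```

```text
[ 0.22479262 -0.36757538 -0.84461633] [ 0.4563629  -0.02877793  0.16725157]
281.6449585672766 60.91703585277125 [-0.00033744 -0.06996613  0.15302126]
338 [ 0.5557433  -0.0158946   0.14165599]
px 277 57
[[                 121                  120                  120                  120                  121                  121                  119                  121                  120                  121
                   120                  121                  120                  120                  119                  120                  119                  120                  120                  121
                   121                  121                  120                  121                  121                  121                  120                  120                  119]
 [                 120                  122                  121                  121                  120                  120                  120                  120                  122                  120
                   120                  120                  122      
[... 16327 characters left out ...]
                  123]
 [                 122                  122                  122                  123                  122                  122                  122                  122                  123                  122
                   122                  122                  122                  122                  122                  122                  121                  121                  123                  122
                   125                  126                  129                  131                  121                  122                  122                  122                  122]]<stdin>:12: RuntimeWarning: invalid value encountered in cast
```

View pics/w2.png

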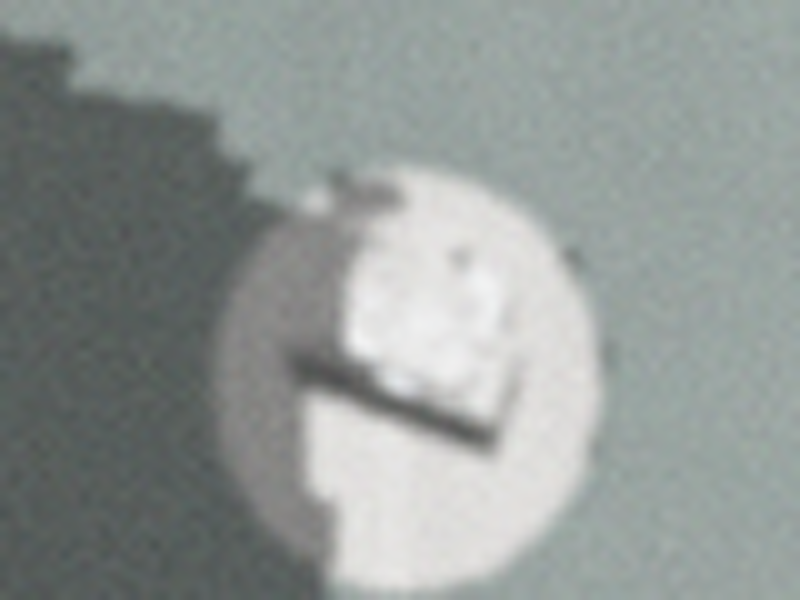

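```bash
cat > m3.py <<'E'
from h import *
w=np.load('w2.npz');st=dict(tool_pos=w['tp'],tcp_rot=w['tr'])
pic,d,P=pts('wrist',st,(w['pic'],w['d']))
q=P[35:85,250:305].reshape(-1,3); q=q[np.hypot(q[:,0]-.5557,q[:,1]+.0159)<.012]
f=q[(q[:,2]>.1255)&(q[:,2]<.1375)]
mu=f[:,:2].mean(0)
for _ in range(4):
    U,S,V=np.linalg.svd(f[:,:2]-mu);n=V[1]; r=(f[:,:2]-mu)@n; f=f[np.abs(r)<.001]; mu=f[:,:2].mean(0)
if n[0]>0:n=-n
print('flat normal',n,np.degrees(np.arctan2(n[1],n[0])),len(f),'rms',r.std())
t=q[q[:,2]>.1385][:,:2]; e=np.array([-n[1],n[0]])
s=t@n; l=t@e
print('along n',np.percentile(s,[0.5,50,99.5]),'flat at',mu@n,'lat',np.percentile(l,[.5,99.5]))
lat=np.percentile(l,[.5,99.5]).mean(); cn=(mu@n-.002+np.percentile(s,.5)+.006)/2
print('axis a',(mu@n-.002)*n+lat*e,'axis b',(np.percentile(s,.5)+.006)*n+lat*e)
(cx,cy),rr=cv2.minEnclosingCircle((t*1000).astype(np.float32));print(cx,cy,rr)
# collar
cc=P[20:110,230:330].reshape(-1,3);
cc=cc[(cc[:,2]>.1213)&(cc[:,2]<.1235)];print('yaw tool',Ro.from_rotvec(w['tr']).as_matrix().round(4).tolist())
E
python3 m3.py
```

```text
flat normal [-0.97548769  0.22005402] 167.28779410340198 46 rms 5.293853211385613e-05
along n [-0.55019671 -0.54539948 -0.54239954] flat at -0.5424707815665123 lat [-0.11244517 -0.1013591 ]
axis a [ 0.55464879 -0.01553127] axis b [ 0.55438143 -0.01547096]
554.6356811523438 -15.558177947998047 5.915181636810303
yaw tool [[0.0033, 0.9939, 0.1099], [-0.0003, 0.1099, -0.9939], [-1.0, 0.0033, 0.0007]]
```

Call:
{"api": "carry_out", "payload": {
  "offset": [
    [0,0.5,3.7],
    [0,0.5,3.7],
    [0,0.5,3.7],
    [0,0.5,3.7],
    [0,0.5,3.7]
  ],
  "delta_rot": [
    [0,0,0],
    [0,0,0],
    [0,0,0],
    [0,0,0],
    [0,0,0]
  ]
}}

```text
time: 7.38
tool_pos: [0.5007, -0.2121, 0.1663]
tcp_rot: [1.128, 1.257, -1.127]
wrist_force: [0.8, 0.5, 0.2]
width: 0.998
```

Call:
{"api": "carry_out", "payload": {
  "offset": [
    [0,0,3.7],
    [2.5,0,0],
    [2.5,0,0],
    [0,0,0],
    [0,0,0]
  ],
  "delta_rot": [
    [0,0,0],
    [0,0,0],
    [0,0,0],
    [0,0,0],
    [0,0,0]
  ]
}}

```text
time: 7.8
tool_pos: [0.5027, -0.2464, 0.1142]
tcp_rot: [1.128, 1.263, -1.13]
wrist_force: [-0.6, 0.0, 0.1]
width: 1.001
```

```bash
cat > m4.py <<'E'
from h import *
s=read_state();print(s['wrist_force'],s['tool_pos'],s['q'])
pd=read_camera('wrist');pic,d,P=pts('wrist',s,pd)
np.savez('w3.npz',pic=pic,d=d,tp=s['tool_pos'],tr=s['tcp_rot'])
k=(pic.max(2)<90)&(np.hypot(P[...,0]-.583,P[...,1]+.2545)<.055)
t=P[(P[...,2]>.031)&(P[...,2]<.037)&(np.hypot(P[...,0]-.583,P[...,1]+.2545)<.055)]
r=cv2.minAreaRect((t[:,:2]*1000).astype(np.float32));print(len(t),t.mean(0),r)
sk=P[(P[...,2]>.003)&(P[...,2]<.0065)&(np.hypot(P[...,0]-.583,P[...,1]+.2545)<.055)]
print('skirt',len(sk),np.nanmin(sk,0),np.nanmax(sk,0))
wl=(pic.min(2)>140)&(P[...,2]>.030)&(P[...,2]<.038)&(np.hypot(P[...,0]-.583,P[...,1]+.2545)<.055)
print('line',wl.sum(),P[wl].mean(0))
save('w3',pic)
E
python3 m4.py
```

```text
[-0.57126072  0.00344496  0.07968872] [ 0.50265304 -0.24641375  0.11415624] [-5.00348983e-01  1.52711196e-01  1.96569811e+00  1.05750988e-04
  1.02695727e+00  9.61241907e-01]
2535 [ 0.5860249  -0.25130514  0.03396165] ((586.647705078125, -251.0161590576172), (62.37797927856445, 18.13922119140625), 26.370134353637695)
skirt 2024 [ 0.55636889 -0.27922995  0.00300004] [ 0.60900899 -0.22599524  0.00648435]
line 212 [ 0.60208081 -0.24337858  0.03434221]
```

View pics/w3.png

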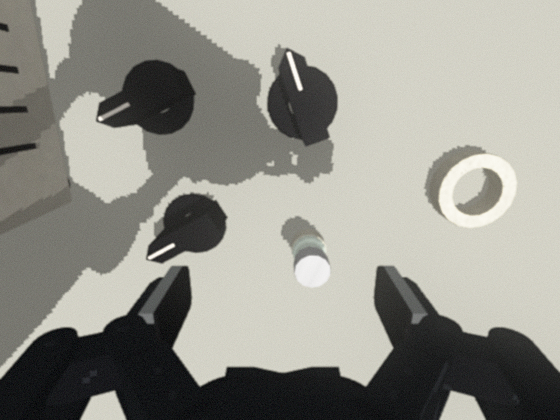

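Call:
{"api": "carry_out", "payload": {
  "offset": [
    [0,2.62,0.53],
    [0,2.62,0.53],
    [0,2.62,0.53],
    [0,0,0],
    [0,0,0]
  ],
  "delta_rot": [
    [0,0,0],
    [0,0,0],
    [0,0,0],
    [-7.1,0,0],
    [-7.1,0,0]
  ],
  "fingers": 0.0
}}

```text
time: 8.27
tool_pos: [0.5871, -0.2542, 0.1183]
tcp_rot: [0.936, 1.355, -0.935]
wrist_force: [0.2, -0.7, -0.6]
width: 0.499
```

Call:
{"api": "carry_out", "payload": {
  "offset": [
    [0,0,0],
    [2,0,0],
    [2,0,0],
    [0,0,0],
    [0,0,0]
  ],
  "delta_rot": [
    [-5.9,0,0],
    [0,0,0],
    [0,0,0],
    [0,0,0],
    [0,0,0]
  ]
}}

```text
time: 8.68
tool_pos: [0.5838, -0.2534, 0.076]
tcp_rot: [0.863, 1.393, -0.863]
wrist_force: [-0.1, -0.9, -0.3]
width: 0.5
```

```bash
python3 - <<'E'
from h import *
s=read_state();R=Ro.from_rotvec(s['tcp_rot']).as_matrix();print(s['tool_pos'],R.round(4).tolist(),np.degrees(np.arctan2(R[1,1],R[0,1])),s['width'])
print('to go, tool axes cm',100*R.T@(np.array([.5828,-.2533,.009])-s['tool_pos']))
E
```

```text
[ 0.58377236 -0.25342221  0.07604055] [[-0.0004, 0.8955, 0.4451], [0.0002, 0.4451, -0.8955], [-1.0, -0.0002, -0.0003]] 26.42986731494305 0.4996750923367876
to go, tool axes cm [ 6.70409221 -0.08007219 -0.05192114]
```

Call:
{"api": "carry_out", "payload": {
  "offset": [
    [2.5,-0.1,0],
    [2.3,0,0],
    [1.2,0,0],
    [0.7,0,0],
    [0,0,0]
  ],
  "delta_rot": [
    [0,0,0],
    [0,0,0],
    [0,0,0],
    [0,0,0],
    [0,0,0]
  ]
}}

```text
time: 9.1
tool_pos: [0.5824, -0.2541, 0.0078]
tcp_rot: [0.864, 1.394, -0.864]
wrist_force: [0.2, 0.4, 0.8]
width: 0.501
```

Call:
{"api": "carry_out", "payload": {
  "offset": [
    [0,0,0],
    [0,0,0],
    [0,0,0],
    [0,0,0],
    [0,0,0]
  ],
  "delta_rot": [
    [0,0,0],
    [0,0,0],
    [0,0,0],
    [0,0,0],
    [0,0,0]
  ],
  "fingers": -1,
  "newtons": 60
}}

```text
time: 9.52
tool_pos: [0.5843, -0.2552, 0.0102]
tcp_rot: [0.864, 1.389, -0.863]
wrist_force: [0.8, 1.0, 6.1]
width: 0.199
```

Call:
{"api": "carry_out", "payload": {
  "offset": [
    [0,0,0],
    [0,0,0],
    [0,0,0],
    [0,0,0],
    [0,0,0]
  ],
  "delta_rot": [
    [0,0,0],
    [0,0,0],
    [0,0,0],
    [0,0,0],
    [0,0,0]
  ]
}}

```text
time: 9.93
tool_pos: [0.5843, -0.2552, 0.0102]
tcp_rot: [0.864, 1.389, -0.863]
wrist_force: [0.4, 0.1, 4.9]
width: 0.2
```

Call:
{"api": "carry_out", "payload": {
  "offset": [
    [-2,0,0],
    [-4.1,0,0],
    [-4.1,0,0],
    [-4.1,0,0],
    [-4.1,0,0]
  ],
  "delta_rot": [
    [0,0,0],
    [0,0,0],
    [0,0,0],
    [0,0,0],
    [0,0,0]
  ]
}}

```text
time: 10.35
tool_pos: [0.5821, -0.2542, 0.1938]
tcp_rot: [0.864, 1.393, -0.864]
wrist_force: [1.7, 0.8, -0.4]
width: 0.197
```

Call:
{"api": "carry_out", "payload": {
  "offset": [
    [0,2.63,-2.75],
    [0,2.63,-2.75],
    [0,2.63,-2.75],
    [0,2.63,-2.75],
    [0,2.63,-2.75]
  ],
  "delta_rot": [
    [0,0,0],
    [0,0,0],
    [0,0,0],
    [0,0,0],
    [0,0,0]
  ]
}}

```text
time: 10.77
tool_pos: [0.6394, -0.0714, 0.1925]
tcp_rot: [0.864, 1.392, -0.864]
wrist_force: [0.8, 0.7, -0.6]
width: 0.194
```

Call:
{"api": "carry_out", "payload": {
  "offset": [
    [0,2.63,-2.75],
    [0,0,0],
    [0,0,0],
    [0,0,0],
    [0,0,0]
  ],
  "delta_rot": [
    [0,0,0],
    [-7.05,0,0],
    [-7.05,0,0],
    [-7.05,0,0],
    [-7.05,0,0]
  ]
}}

```text
time: 11.18
tool_pos: [0.6505, -0.0358, 0.1919]
tcp_rot: [0.478, 1.518, -0.479]
wrist_force: [0.0, -0.2, -1.2]
width: 0.195
```

Call:
{"api": "carry_out", "payload": {
  "offset": [
    [0,0,0],
    [0,0,0],
    [0,0,0],
    [0,0,0],
    [0,0,0]
  ],
  "delta_rot": [
    [-7.05,0,0],
    [-7.05,0,0],
    [-7.05,0,0],
    [-7.05,0,0],
    [-7.05,0,0]
  ]
}}

```text
time: 11.6
tool_pos: [0.6504, -0.0365, 0.192]
tcp_rot: [-0.002, 1.572, 0.003]
wrist_force: [1.3, 0.5, 0.0]
width: 0.198
```

Call:
{"api": "carry_out", "payload": {
  "offset": [
    [0,0,0],
    [0,0,0],
    [0,0,0],
    [0,0,0],
    [0,0,0]
  ],
  "delta_rot": [
    [-7.05,0,0],
    [-7.05,0,0],
    [-7.05,0,0],
    [-7.05,0,0],
    [-7.05,0,0]
  ]
}}

```text
time: 12.02
tool_pos: [0.6504, -0.0365, 0.192]
tcp_rot: [-0.484, 1.517, 0.484]
wrist_force: [-0.4, -0.2, -0.4]
width: 0.197
```

Call:
{"api": "carry_out", "payload": {
  "offset": [
    [0,0,0],
    [0,0,0],
    [0,0,0],
    [0,0,0],
    [0,0,0]
  ],
  "delta_rot": [
    [-7.05,0,0],
    [-7.05,0,0],
    [-7.05,0,0],
    [-7.05,0,0],
    [-7.05,0,0]
  ]
}}

```text
time: 12.43
tool_pos: [0.6504, -0.0365, 0.192]
tcp_rot: [-0.957, 1.351, 0.958]
wrist_force: [-0.6, 0.1, -0.4]
width: 0.2
```

Call:
{"api": "carry_out", "payload": {
  "offset": [
    [0,0,0],
    [0,0,0],
    [0,0,0],
    [0,0,0],
    [0,0,0]
  ],
  "delta_rot": [
    [-7.05,0,0],
    [0,0,0],
    [0,0,0],
    [0,0,0],
    [0,0,0]
  ]
}}

```text
time: 12.85
tool_pos: [0.6507, -0.0365, 0.1922]
tcp_rot: [-1.044, 1.306, 1.044]
wrist_force: [-1.0, -0.5, -0.6]
width: 0.197
```

```bash
cat > m5.py <<'E'
from h import *
s=read_state();R=Ro.from_rotvec(s['tcp_rot']).as_matrix();print(s['tool_pos'],'yaw',np.degrees(np.arctan2(R[1,1],R[0,1])),R[:,0].round(4))
pd=read_camera('wrist');pic,d,P=pts('wrist',s,pd)
np.savez('w4.npz',pic=pic,d=d,tp=s['tool_pos'],tr=s['tcp_rot'])
T=(P-s['tool_pos'])@R
q=P.reshape(-1,3);q=q[np.hypot(q[:,0]-.5546,q[:,1]+.0155)<.012]
t=q[q[:,2]>.1385];print('shaft top',len(t),t.mean(0),cv2.minEnclosingCircle((t[:,:2]*1000).astype(np.float32)))
n=np.array([np.cos(np.radians(167.3)),np.sin(np.radians(167.3))]);e=np.array([-n[1],n[0]])
print(' n',np.percentile(t[:,:2]@n,[.5,99.5]),' e',np.percentile(t[:,:2]@e,[.5,99.5]), 'prior axis n,e',np.array([.5546,-.0155])@n,np.array([.5546,-.0155])@e)
near=(np.abs(T[...,1])<.06)&(np.abs(T[...,2])<.035)&(T[...,0]>-.045)&(T[...,0]<.02)&(d>0)
h=T[near][:,0];print(np.histogram(h,np.arange(-.045,.021,.003)))
np.savez('t4.npz',T=T,near=near)
save('w4',pic)
E
python3 m5.py
```

```text
[ 0.65071567 -0.03654689  0.19223683] yaw 167.26315864083378 [-1.e-04  0.e+00 -1.e+00]
shaft top 262 [ 0.55611823 -0.01579149  0.14150509] ((554.6596069335938, -15.35020637512207), 5.991275787353516)
 n [-0.55037789 -0.5424359 ]  e [-0.11261831 -0.10133674] prior axis n,e -0.5444390742398411 -0.10680591950292273
(array([ 543,  227,  625,  209,  255,  280, 1978, 3454,  296,  267,  241,
        232,  181,  117,   81,   64, 1529,  352,    7,    0,    0]), array([-4.50000000e-02, -4.20000000e-02, -3.90000000e-02, -3.60000000e-02,
       -3.30000000e-02, -3.00000000e-02, -2.70000000e-02, -2.40000000e-02,
       -2.10000000e-02, -1.80000000e-02, -1.50000000e-02, -1.20000000e-02,
       -9.00000000e-03, -6.00000000e-03, -3.00000000e-03,  4.16333634e-17,
        3.00000000e-03,  6.00000000e-03,  9.00000000e-03,  1.20000000e-02,
        1.50000000e-02,  1.80000000e-02]))
```

View pics/w4.png

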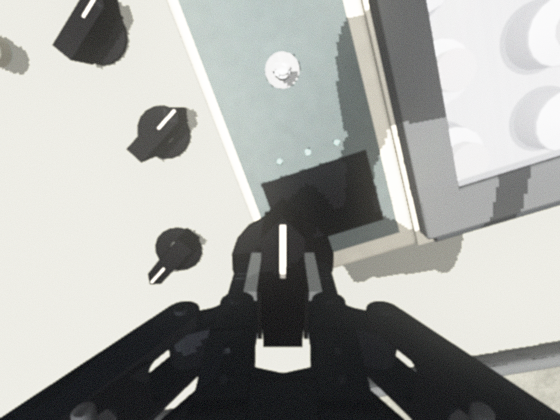

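```bash
python3 - <<'E'
from h import *
z=np.load('t4.npz');T=z['T'];near=z['near'];pic=np.load('w4.npz')['pic']
p=T[near&(pic.max(2)<100)|near&(pic.min(2)>170)]
h=p[:,0];t=p[(h>-.027)&(h<-.020)]
print('top x',np.median(t[:,0]));t=t[np.abs(t[:,0]-np.median(t[:,0]))<.0015]
print(len(t),cv2.minAreaRect((t[:,1:]*1000).astype(np.float32)),'y',np.percentile(t[:,1],[.2,99.8]))
for lo in np.arange(-.03,.04,.006):
    b=t[(t[:,1]>lo)&(t[:,1]<lo+.006)]
    if len(b)>10: print(round(lo,3),np.percentile(b[:,2],[1,50,99]).round(4),len(b),b[:,0].mean().round(4))
w=T[near&(pic.min(2)>170)&(np.abs(T[...,0]+.0235)<.004)];U,S,V=np.linalg.svd(w[:,1:]-w[:,1:].mean(0));print('line',w.mean(0),V[0],len(w),np.percentile(w[:,1],[1,99]))
s=p[(h>.0025)&(h<.0065)];s=s[np.abs(s[:,0]-np.median(s[:,0]))<.0015];print('skirt x',np.median(s[:,0]),len(s),s[:,1].max(),s[:,2].min(),s[:,2].max())
r=s[np.hypot(s[:,1]-.0,s[:,2])>.0255]  # rim
A=s[:,1:];hull=cv2.convexHull((A*1000).astype(np.float32))[:,0]
hull=hull[(np.abs(np.hypot(hull[:,0],hull[:,1])-27)<2.5)&(hull[:,0]>5)]
M=np.c_[2*hull,np.ones(len(hull))];sol=np.linalg.lstsq(M,(hull**2).sum(1),rcond=None)[0];print('circle',sol[:2],np.sqrt(sol[2]+sol[0]**2+sol[1]**2),len(hull))
from scipy.optimize import least_squares
print(least_squares(lambda c:np.hypot(hull[:,0]-c[0],hull[:,1]-c[1])-27,[0,0]).x)
E
```

```text
top x -0.023765284906524218
4867 ((3.5958499908447266, 0.8451633453369141), (40.21818161010742, 61.05402755737305), 68.8304672241211) y [-0.02655838  0.03482512]
-0.03 [-0.0087 -0.0005  0.0082] 175 -0.0236
-0.024 [-0.009  -0.0001  0.0084] 420 -0.0238
-0.018 [-0.009  -0.0005  0.0084] 442 -0.0238
-0.012 [-0.0084 -0.0005  0.0079] 438 -0.0238
-0.006 [-0.0087 -0.0001  0.0081] 469 -0.0238
-0.0 [-0.0087 -0.0001  0.0081] 486 -0.0237
0.006 [-0.0212 -0.0005  0.0202] 613 -0.0238
0.012 [-0.0092 -0.0001  0.0087] 541 -0.0238
0.018 [-0.0091 -0.0003  0.0086] 546 -0.0238
0.024 [-0.0089 -0.0001  0.0084] 529 -0.0238
0.03 [-0.0057 -0.0003  0.0051] 208 -0.0237
line [-0.02423818  0.02180721 -0.00038709] [-0.99999078 -0.00429452] 381 [0.0094827  0.03272744]
skirt x 0.005310143449108692 1664 0.035476162882882085 -0.026174057606264678 0.025564355838422377
circle [ 0.91597207 -0.15225268] 25.952697988448012 11
[-0.9542604  -0.25092682]
```

Call:
{"api": "carry_out", "payload": {
  "offset": [
    [0,3.3,0],
    [0,3.3,0],
    [0,3.28,0],
    [1.6,0,0],
    [1.6,0,0]
  ],
  "delta_rot": [
    [0,0,0],
    [0,0,0],
    [0,0,0],
    [0,0,0],
    [0,0,0]
  ]
}}

```text
time: 13.32
tool_pos: [0.5538, -0.0146, 0.1615]
tcp_rot: [-1.046, 1.303, 1.043]
wrist_force: [0.3, 0.4, 0.0]
width: 0.198
```

Call:
{"api": "carry_out", "payload": {
  "offset": [
    [0,0,0],
    [0,0,0],
    [0,0,0],
    [0,0,0],
    [0,0,0]
  ],
  "delta_rot": [
    [0,0,0],
    [0,0,0],
    [0,0,0],
    [0,0,0],
    [0,0,0]
  ]
}}

```text
time: 13.73
tool_pos: [0.5555, -0.0151, 0.1614]
tcp_rot: [-1.046, 1.304, 1.044]
wrist_force: [-0.2, -0.4, -0.8]
width: 0.196
```

```bash
cat > g.py <<'E'
from h import *
s=read_state();R=Ro.from_rotvec(s['tcp_rot']).as_matrix();print(s['time'],np.round(s['tool_pos'],4),'yaw',np.degrees(np.arctan2(R[1,1],R[0,1])),R[:,0].round(4),'F',np.round(s['wrist_force'],2),'T',np.round(s['torque'],3),s['width'])
print('to go cm',(100*R.T@(np.array([.5546,-.0153,.1322])-s['tool_pos'])+[0,.04,.03]).round(3))
E
python3 g.py
```

```text
13.7333 [ 0.5555 -0.0151  0.1614] yaw 167.3612933649938 [ 1.8e-03 -1.0e-04 -1.0e+00] F [-0.25 -0.36 -0.78] T [ 0.053 -0.053  0.016] 0.1962224588379675
to go cm [ 2.918  0.128 -0.008]
```

Call:
{"api": "carry_out", "payload": {
  "offset": [
    [0,0.12,0],
    [0.4,0,0],
    [0.3,0,0],
    [0.2,0,0],
    [0.2,0,0]
  ],
  "delta_rot": [
    [0,0,0],
    [0,0,0],
    [0,0,0],
    [0,0,0],
    [0,0,0]
  ]
}}

```text
time: 14.15
tool_pos: [0.5531, -0.0147, 0.1489]
tcp_rot: [-1.045, 1.306, 1.046]
wrist_force: [1.4, -0.4, -0.2]
width: 0.2
```

```bash
python3 g.py
```

```text
14.15 [ 0.5531 -0.0147  0.1489] yaw 167.38051599461716 [-3.e-04 -0.e+00 -1.e+00] F [ 1.42 -0.4  -0.19] T [-0.003 -0.061  0.032] 0.19976702355121104
to go cm [ 1.665 -0.119  0.004]
```

Call:
{"api": "carry_out", "payload": {
  "offset": [
    [0,-0.05,0],
    [0,0,0],
    [0.2,0,0],
    [0.2,0,0],
    [0,0,0]
  ],
  "delta_rot": [
    [0,0,0],
    [0,0,0],
    [0,0,0],
    [0,0,0],
    [0,0,0]
  ]
}}

```text
time: 14.57
tool_pos: [0.5534, -0.0148, 0.1448]
tcp_rot: [-1.045, 1.306, 1.046]
wrist_force: [0.2, 0.5, -0.3]
width: 0.199
```

```bash
python3 g.py
```

```text
14.5667 [ 0.5534 -0.0148  0.1448] yaw 167.38199410622335 [-7.e-04  1.e-04 -1.e+00] F [ 0.18  0.55 -0.34] T [-0.012 -0.065  0.018] 0.19886278869446797
to go cm [ 1.256 -0.088  0.003]
```

Call:
{"api": "carry_out", "payload": {
  "offset": [
    [0.2,0,0],
    [0.2,0,0],
    [0.2,0,0],
    [0.2,0,0],
    [0,0,0]
  ],
  "delta_rot": [
    [0,0,0],
    [0,0,0],
    [0,0,0],
    [0,0,0],
    [0,0,0]
  ]
}}

```text
time: 14.98
tool_pos: [0.5537, -0.0148, 0.1371]
tcp_rot: [-1.045, 1.306, 1.046]
wrist_force: [-0.2, 0.5, 2.8]
width: 0.197
```

Call:
{"api": "carry_out", "payload": {
  "offset": [
    [0.2,0,0],
    [0.2,0,0],
    [0.1,0,0],
    [0,0,0],
    [0,0,0]
  ],
  "delta_rot": [
    [0,0,0],
    [0,0,0],
    [0,0,0],
    [0,0,0],
    [0,0,0]
  ]
}}

```text
time: 15.4
tool_pos: [0.5539, -0.0148, 0.1328]
tcp_rot: [-1.046, 1.305, 1.045]
wrist_force: [-3.6, -0.5, 5.4]
width: 0.2
```

```bash
python3 g.py
```

```text
15.4 [ 0.5539 -0.0148  0.1328] yaw 167.38051206893783 [ 4.e-04 -0.e+00 -1.e+00] F [-3.63 -0.51  5.35] T [ 0.048  0.367 -0.025] 0.19965274858990925
to go cm [ 0.063 -0.042 -0.001]
```

Call:
{"api": "carry_out", "payload": {
  "offset": [
    [0.1,0,0],
    [0.1,0,0],
    [0.1,0,0],
    [0,0,0],
    [0,0,0]
  ],
  "delta_rot": [
    [0,0,0],
    [0,0,0],
    [0,0,0],
    [0,0,0],
    [0,0,0]
  ],
  "newtons": 80
}}

```text
time: 15.82
tool_pos: [0.5539, -0.0148, 0.1322]
tcp_rot: [-1.046, 1.305, 1.045]
wrist_force: [-7.8, 0.2, 17.7]
width: 0.195
```

Call:
{"api": "carry_out", "payload": {
  "offset": [
    [0,0,0],
    [0,0,0],
    [0,0,0],
    [0,0,0],
    [0,0,0]
  ],
  "delta_rot": [
    [0,0,0],
    [0,0,0],
    [0,0,0],
    [0,0,0],
    [0,0,0]
  ]
}}

```text
time: 16.23
tool_pos: [0.554, -0.0148, 0.1322]
tcp_rot: [-1.046, 1.305, 1.045]
wrist_force: [-7.3, 0.5, 17.3]
width: 0.193
```

```bash
python3 g.py
```

```text
16.2333 [ 0.554  -0.0148  0.1322] yaw 167.38769053447186 [ 7.e-04 -1.e-04 -1.e+00] F [-7.3   0.54 17.27] T [0.111 1.412 0.007] 0.19320386722832675
to go cm [-0.001 -0.033 -0.002]
```

```bash
python3 - <<'E'
from h import *
s=read_state();R=Ro.from_rotvec(s['tcp_rot']).as_matrix()
pic,d,P=pts('wrist',s,read_camera('wrist'));T=(P-s['tool_pos'])@R
t=T[(np.abs(T[...,1])<.034)&(np.abs(T[...,2])<.006)&(T[...,0]>-.03)&(T[...,0]<-.018)]
print('knob top tool x',np.median(t[:,0]),'world z',s['tool_pos'][2]-np.median(t[:,0]),t[:,1].min(),t[:,1].max())
k=P[(T[...,0]>.002)&(T[...,0]<.012)&(np.hypot(T[...,1],T[...,2])<.026)];print('skirt top z',np.median(k[:,2]),len(k))
b,e,Q=pts('scene');W=(Q-[.579,.083,0])@Ro.from_euler('z',.106).as_matrix()
for x in(-.08,-.06,.07):
    l=W[(np.abs(W[...,0]-x)<.01)&(W[...,1]>-.03)&(W[...,1]<.14)&(W[...,2]<.15)];print('lid z',x,np.percentile(l[:,2],[50,80]),len(l))
save('end',cv2.resize(b[80:330,120:430],None,fx=2.4,fy=2.4))
E
```

```text
knob top tool x -0.023791896960300568 world z 0.15598545273292644 -0.02744744750575921 0.03395658774436927
skirt top z 0.1268742891609606 1657
lid z -0.08 [0.13831585 0.13944833] 174
lid z -0.06 [0.13749282 0.13890294] 288
lid z 0.07 [0.13693127 0.13862529] 381
```

View pics/end.png

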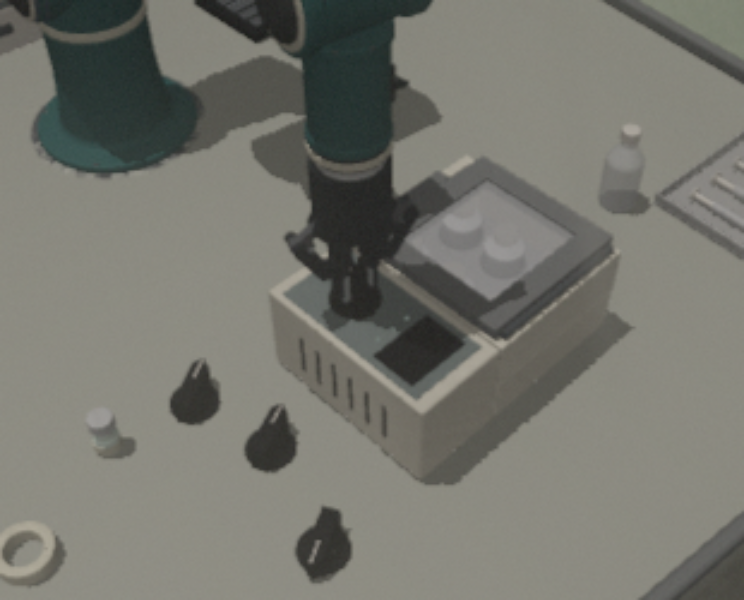

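The lid is flat and shut. The knob top is at z = 0.156 and the skirt top at 0.127, so it is home and fully pressed, and the other things stand where they did.

```bash
python3 -c "
from workcell import *
print(finish_job())"
```

```text
the job is handed in; nothing more can be done
None
```

The lid is shut, the knob is on the D-shaft, and the gripper is still holding it fully pressed in. I handed the job in at about 16 s of the allowed 64 s.

- **Lid:** I pushed it down with the shut fingertips. It stopped firmly at 137 mm, its shut height, under about 23 N. The last scene view shows it flat, at 137–138 mm front and rear.
- **Knob:** I picked up the rightmost look-alike and turned it about 141° so its nose points out of the shaft's flat (167.3° in the world frame). It slid onto the shaft without resistance.
- **Press:** Spring force began at the expected home height. The knob then stopped at the expected fully pressed height, underside at 122 mm, with about 17 N of push and an 80 N grip. The wrist camera put its top at 156.0 mm and its skirt top at 126.9 mm, against 156 and 127 mm expected, with no slip in the grip.
- **Other things:** In the last view the other three knobs, the vial, the tape roll and the infusion bottle look unmoved.

**Disagreements:** The top camera and the wrist camera differed by about 2.5 mm sideways on the shaft and the knob. I used the wrist values, since two opposite wrist views of the shaft agreed to about 0.2 mm. At the end there was also a steady sideways load of about 7 N at the wrist; I left it alone.

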